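# Open the stuck jars and fit their pourers

## Task

Get the jar caddy ready for service: for every black pourer standing on the worktop, open one jar whose neck it fits (its cap is stuck: a short hard twist anticlockwise breaks it loose, then it spins off easily), lay the cap in the steel pan and push the pourer fully home over the bare neck. Open no more jars than there are pourers, narrow or wide to match: the other jars stay closed with their caps still locked. Do not disturb the deli pot, the sauce cup or the bell.

Things in the scene. Friction and masses are not known exactly. Their poses are not given: they have to be found in the camera images.
- jar_narrow_1: white square jar with a narrow neck, body 108 x 108 x 80 mm, fixed in a cell of the steel caddy (cells 120 mm apart). Origin: centre of its underside, 4 mm above the worktop; z up, on the neck's axis. Shoulder up to z = 88 mm, neck a round spigot 28 mm across up to z = 120 (top chamfered 2 mm), with a lug flange 38 mm across at z = 97 to 101. At the start its own cap is locked on it.
- jar_narrow_2: white square jar with a narrow neck, body 108 x 108 x 80 mm, fixed in a cell of the steel caddy (cells 120 mm apart). Origin: centre of its underside, 4 mm above the worktop; z up, on the neck's axis. Shoulder up to z = 88 mm, neck a round spigot 28 mm across up to z = 120 (top chamfered 2 mm), with a lug flange 38 mm across at z = 97 to 101. At the start its own cap is locked on it.
- jar_wide_1: white square jar with a wide neck, body 108 x 108 x 80 mm, fixed in a cell of the steel caddy (cells 120 mm apart). Origin: centre of its underside, 4 mm above the worktop; z up, on the neck's axis. Shoulder up to z = 88 mm, neck a round spigot 38 mm across up to z = 120 (top chamfered 2 mm), with a lug flange 48 mm across at z = 97 to 101. At the start its own cap is locked on it.
- jar_wide_2: white square jar with a wide neck, body 108 x 108 x 80 mm, fixed in a cell of the steel caddy (cells 120 mm apart). Origin: centre of its underside, 4 mm above the worktop; z up, on the neck's axis. Shoulder up to z = 88 mm, neck a round spigot 38 mm across up to z = 120 (top chamfered 2 mm), with a lug flange 48 mm across at z = 97 to 101. At the start its own cap is locked on it.
- cap_narrow_1: cap of jar_narrow_1: ribbed grey cup, 47 mm across, 34 mm high, 50 g; origin: centre of its open rim, z to its top. Locked: origin 90 mm over the jar's, x along the jar's x. Stuck: breaks loose at about 0.4 N m anticlockwise (seen from above) in the first 20 degrees, then turns freely, not rising; lifts off from 115 degrees up to the stop at 140 to 150. Needs two or more grasps. Clockwise: a stop.
- cap_narrow_2: cap of jar_narrow_2: ribbed grey cup, 47 mm across, 34 mm high, 50 g; origin: centre of its open rim, z to its top. Locked: origin 90 mm over the jar's, x along the jar's x. Stuck: breaks loose at about 0.4 N m anticlockwise (seen from above) in the first 20 degrees, then turns freely, not rising; lifts off from 115 degrees up to the stop at 140 to 150. Needs two or more grasps. Clockwise: a stop.
- cap_wide_1: cap of jar_wide_1: ribbed grey cup, 57 mm across, 34 mm high, 50 g; origin: centre of its open rim, z to its top. Locked: origin 90 mm over the jar's, x along the jar's x. Stuck: breaks loose at about 0.4 N m anticlockwise (seen from above) in the first 20 degrees, then turns freely, not rising; lifts off from 115 degrees up to the stop at 140 to 150. Needs two or more grasps. Clockwise: a stop.
- cap_wide_2: cap of jar_wide_2: ribbed grey cup, 57 mm across, 34 mm high, 50 g; origin: centre of its open rim, z to its top. Locked: origin 90 mm over the jar's, x along the jar's x. Stuck: breaks loose at about 0.4 N m anticlockwise (seen from above) in the first 20 degrees, then turns freely, not rising; lifts off from 115 degrees up to the stop at 140 to 150. Needs two or more grasps. Clockwise: a stop.
- pourer_narrow_1: black pourer for a narrow neck, may be absent: barrel 37 mm across up to z = 42 mm (foot bead 2 mm more), then a nozzle 16 mm across up to z = 60; 70 g. Origin: centre of its open rim, z up. Bore 30 mm across, 20 mm deep, goes over the 28 mm neck. Home, its rim rests on the lug flange, origin 101 mm over the jar's. Stands upright on the worktop.
- pourer_narrow_2: black pourer for a narrow neck, may be absent: barrel 37 mm across up to z = 42 mm (foot bead 2 mm more), then a nozzle 16 mm across up to z = 60; 70 g. Origin: centre of its open rim, z up. Bore 30 mm across, 20 mm deep, goes over the 28 mm neck. Home, its rim rests on the lug flange, origin 101 mm over the jar's. Stands upright on the worktop.
- pourer_wide_1: black pourer for a wide neck, may be absent: barrel 47 mm across up to z = 42 mm (foot bead 2 mm more), then a nozzle 16 mm across up to z = 60; 70 g. Origin: centre of its open rim, z up. Bore 40 mm across, 20 mm deep, goes over the 38 mm neck. Home, its rim rests on the lug flange, origin 101 mm over the jar's. Stands upright on the worktop.
- pourer_wide_2: black pourer for a wide neck, may be absent: barrel 47 mm across up to z = 42 mm (foot bead 2 mm more), then a nozzle 16 mm across up to z = 60; 70 g. Origin: centre of its open rim, z up. Bore 40 mm across, 20 mm deep, goes over the 38 mm neck. Home, its rim rests on the lug flange, origin 101 mm over the jar's. Stands upright on the worktop.
- pan: open stainless pan, 176 (its x) by 164 mm (its y) outside with a flat rim 16 mm wider all round, 45 mm high, walls and floor 4 mm, loose, 0.6 kg; origin: centre of its underside. The caps that come off go into it, any way up. The drawer unit behind it is fixed: 104 mm high, from x = 0.60 m on, y = 0.23 to 0.53 m in the world.
- deli_pot_olive: bystander: clear deli pot with lid, 73 mm across, 64 mm high; origin at its underside
- sauce_cup_red: bystander: small lidded sauce cup, 69 mm across, 36 mm high; origin at its underside
- service_bell: bystander: counter bell, 76 mm across, 54 mm high; origin at its underside
Not all that is in view belongs to the job. Leave any blue, purple or turquoise look-alike of the pourer_wide_1 alone.

How it is judged (in metres and radians):
At the end, for the whole second after the job is handed in: Each pourer present is upright on a jar of its own neck size, within 3 mm of its axis, rim 98 to 104 mm above the jar's origin. Each jar either has its own cap closed (within 4 mm, turned under 0.15 rad) or bears a pourer and its cap lies inside the pan, under 60 mm. Pan level, all at rest (((horizontal distance between pourer_narrow_1 and jar_narrow_1 below 0.003 m and z of pourer_narrow_1 in the frame of jar_narrow_1 between 0.098 and 0.104 m and angle between pourer_narrow_1's own z axis and vertical below 0.08 rad) or (horizontal distance between pourer_narrow_1 and jar_narrow_2 below 0.003 m and z of pourer_narrow_1 in the frame of jar_narrow_2 between 0.098 and 0.104 m and angle between pourer_narrow_1's own z axis and vertical below 0.08 rad)) and ((horizontal distance between pourer_narrow_2 and jar_narrow_1 below 0.003 m and z of pourer_narrow_2 in the frame of jar_narrow_1 between 0.098 and 0.104 m and angle between pourer_narrow_2's own z axis and vertical below 0.08 rad) or (horizontal distance between pourer_narrow_2 and jar_narrow_2 below 0.003 m and z of pourer_narrow_2 in the frame of jar_narrow_2 between 0.098 and 0.104 m and angle between pourer_narrow_2's own z axis and vertical below 0.08 rad)) and ((horizontal distance between pourer_wide_1 and jar_wide_1 below 0.003 m and z of pourer_wide_1 in the frame of jar_wide_1 between 0.098 and 0.104 m and angle between pourer_wide_1's own z axis and vertical below 0.08 rad) or (horizontal distance between pourer_wide_1 and jar_wide_2 below 0.003 m and z of pourer_wide_1 in the frame of jar_wide_2 between 0.098 and 0.104 m and angle between pourer_wide_1's own z axis and vertical below 0.08 rad)) and ((horizontal distance between pourer_wide_2 and jar_wide_1 below 0.003 m and z of pourer_wide_2 in the frame of jar_wide_1 between 0.098 and 0.104 m and angle between pourer_wide_2's own z axis and vertical below 0.08 rad) or (horizontal distance between pourer_wide_2 and jar_wide_2 below 0.003 m and z of pourer_wide_2 in the frame of jar_wide_2 between 0.098 and 0.104 m and angle between pourer_wide_2's own z axis and vertical below 0.08 rad)) and ((horizontal distance between cap_narrow_1 and jar_narrow_1 below 0.004 m and z of cap_narrow_1 in the frame of jar_narrow_1 below 0.094 m and angle between the x axis of cap_narrow_1 and the x axis of jar_narrow_1, either way round below 0.15 rad) or ((x of cap_narrow_1 in the frame of pan between -0.075 and 0.075 m and y of cap_narrow_1 in the frame of pan between -0.07 and 0.07 m and z of cap_narrow_1 in the frame of pan between 0 and 0.06 m) and ((horizontal distance between pourer_narrow_1 and jar_narrow_1 below 0.003 m and z of pourer_narrow_1 in the frame of jar_narrow_1 between 0.098 and 0.104 m and angle between pourer_narrow_1's own z axis and vertical below 0.08 rad) or (horizontal distance between pourer_narrow_2 and jar_narrow_1 below 0.003 m and z of pourer_narrow_2 in the frame of jar_narrow_1 between 0.098 and 0.104 m and angle between pourer_narrow_2's own z axis and vertical below 0.08 rad)))) and ((horizontal distance between cap_narrow_2 and jar_narrow_2 below 0.004 m and z of cap_narrow_2 in the frame of jar_narrow_2 below 0.094 m and angle between the x axis of cap_narrow_2 and the x axis of jar_narrow_2, either way round below 0.15 rad) or ((x of cap_narrow_2 in the frame of pan between -0.075 and 0.075 m and y of cap_narrow_2 in the frame of pan between -0.07 and 0.07 m and z of cap_narrow_2 in the frame of pan between 0 and 0.06 m) and ((horizontal distance between pourer_narrow_1 and jar_narrow_2 below 0.003 m and z of pourer_narrow_1 in the frame of jar_narrow_2 between 0.098 and 0.104 m and angle between pourer_narrow_1's own z axis and vertical below 0.08 rad) or (horizontal distance between pourer_narrow_2 and jar_narrow_2 below 0.003 m and z of pourer_narrow_2 in the frame of jar_narrow_2 between 0.098 and 0.104 m and angle between pourer_narrow_2's own z axis and vertical below 0.08 rad)))) and ((horizontal distance between cap_wide_1 and jar_wide_1 below 0.004 m and z of cap_wide_1 in the frame of jar_wide_1 below 0.094 m and angle between the x axis of cap_wide_1 and the x axis of jar_wide_1, either way round below 0.15 rad) or ((x of cap_wide_1 in the frame of pan between -0.075 and 0.075 m and y of cap_wide_1 in the frame of pan between -0.07 and 0.07 m and z of cap_wide_1 in the frame of pan between 0 and 0.06 m) and ((horizontal distance between pourer_wide_1 and jar_wide_1 below 0.003 m and z of pourer_wide_1 in the frame of jar_wide_1 between 0.098 and 0.104 m and angle between pourer_wide_1's own z axis and vertical below 0.08 rad) or (horizontal distance between pourer_wide_2 and jar_wide_1 below 0.003 m and z of pourer_wide_2 in the frame of jar_wide_1 between 0.098 and 0.104 m and angle between pourer_wide_2's own z axis and vertical below 0.08 rad)))) and ((horizontal distance between cap_wide_2 and jar_wide_2 below 0.004 m and z of cap_wide_2 in the frame of jar_wide_2 below 0.094 m and angle between the x axis of cap_wide_2 and the x axis of jar_wide_2, either way round below 0.15 rad) or ((x of cap_wide_2 in the frame of pan between -0.075 and 0.075 m and y of cap_wide_2 in the frame of pan between -0.07 and 0.07 m and z of cap_wide_2 in the frame of pan between 0 and 0.06 m) and ((horizontal distance between pourer_wide_1 and jar_wide_2 below 0.003 m and z of pourer_wide_1 in the frame of jar_wide_2 between 0.098 and 0.104 m and angle between pourer_wide_1's own z axis and vertical below 0.08 rad) or (horizontal distance between pourer_wide_2 and jar_wide_2 below 0.003 m and z of pourer_wide_2 in the frame of jar_wide_2 between 0.098 and 0.104 m and angle between pourer_wide_2's own z axis and vertical below 0.08 rad)))) and linear speed of each of pourer_narrow_1, pourer_narrow_2, pourer_wide_1, pourer_wide_2, cap_narrow_1, cap_narrow_2, cap_wide_1, cap_wide_2 below 0.02 m/s and angle between pan's own z axis and vertical below 0.1 rad); the robot touches nothing.
It fails at once if the deli pot olive is pushed more than 4 cm away (distance of deli_pot_olive from where it was at the start of the episode above 0.04 m).
It fails at once if the sauce cup red is pushed more than 4 cm away (distance of sauce_cup_red from where it was at the start of the episode above 0.04 m).
It fails at once if the service bell is pushed more than 4 cm away (distance of service_bell from where it was at the start of the episode above 0.04 m).
Of pourer_narrow_1, pourer_narrow_2, pourer_wide_1, pourer_wide_2 only 2 to 3 are there at a start; the rules pass over those that are not, and their reading is None.
At some moment in a run one of pourer_narrow_1, pourer_narrow_2, pourer_wide_1, pourer_wide_2 may be knocked a few centimetres aside while the robot is not near it.
Once in a run the grip may slacken for a moment while it holds something.
It also fails if it takes over 210 s, if anything falls off the work surface, if the arm or the gripper's body presses on something with over 40 N, if the wrist force passes 120 N, or if a joint passes its speed limit or range.

## Robot

A 6-joint arm with a two-finger parallel gripper is mounted at the origin on a cart in front of the work surface, level with it; the furniture and walls round the work are solid. World frame = base frame: x ahead of the robot, y to its left, z up, the work surface at z = 0. Lengths are in mm, angles in rad, forces in N, time in s.
With the tool pointing down it reaches from about 350 to 775 mm from the base axis. Payload 7.3 kg.
Tool frame: the origin (TCP) lies on the centre line of the jaws, within the pads' length; the fingertips stand finger_overhang ahead of it and the grasp point (between the pads) lies 8 mm behind it (finger_overhang is the distance from the TCP to the fingertips, in mm); z points along the fingers, y is the line along which they close (so a half turn about z gives the same grasp; the last joint's range is limited). The gripper opens to 92 mm and grips with 3 to 60 N. Pads are 19 mm wide; open, the fingers measure 130 mm over their backs; the gripper's body (75 mm by 190 mm) begins 47 mm behind the grasp point.
Start: joints at [0.995, 0.342, 1.524, -0, 1.275, -0.146], TCP at [218.75, 477.276, 237.741] pointing down, gripper open.
Joint ranges: [-2.53, 2.53], [-0.77, 2.02], [0.04, 2.7], [-1, 4.14], [0.28, 2.66], [-3.11, 3.11]. Speed limits (rad/s): [2.57, 2.57, 3.14, 3.14, 3.14, 3.14].

## Interface

Orientations are given as [roll, pitch, yaw] about the fixed x, y, z axes, in that order (R = Rz(yaw) Ry(pitch) Rx(roll)).
In Python, from plant import get_obs, capture, close_job, finger_overhang gives the robot as it stands.
- The arm moves only by the shell command python3 -m inch 'ROWS'. ROWS is JSON, one flat list of numbers, 7 for each row, row after row: the turn, a rotation vector about the tool's x, y, z scaled (see below), then the shift along the tool's x, y, z scaled (see below), then the closure, from -1 (fully open) to 1 (shut). In form: [ax, ay, az, tx, ty, tz, gripper, ax, ay, az, tx, ty, tz, gripper, ...]. A call has 1 to 10 rows; each row shifts and turns the commanded pose from where the row before left it, along the tool's axes as they then stand; what a row does not reach is not made up. The controller multiplies each number of a shift by 0.8 m and each number of a turn by 1.5 rad. A row lasts 1/12 s, in which the tool goes at most 41.7 mm and 7.16 degrees, less where a joint would pass 70% of its speed; a pose out of reach is approached as far as the arm can. A call with a number of a shift or a turn outside -1 to 1 is refused whole. A call with a gripper value outside its range is refused whole. The fingers move at their own pace and stop on an object; the grip force is fixed at half the most. Time passes only in rows, so rows that do not move let the fingers close. It gives the time, the measured TCP pose, the force, the opening and the grip force at its end, in the units of the state.
- get_obs(): the state, without advancing time (a new reading comes with each control period).
- capture(name): name is "scene" or "side" or "wrist"; returns a dict with "image" (480x640x3 uint8, red, green, blue), "mtx" (3x3 intrinsics, pixels), "pose" (4x4, takes a point from camera to world coordinates). Camera axes: x right, y up, looking along -z (the intrinsics and any distortion apply to the point x, -y, -z); pixel columns grow to the right and rows downward; lengths in mm; the calibration is good to about 2 mm. A picture is of the moment at which its call begins. There is no depth.
- close_job(): hands the job in; it is judged then, once.
The state is a dict: "time": time; "joint_positions": joint angles; "dq": joint speeds; "tau": joint torques, N m; "tool_pos": TCP position; "tcp_rot": TCP orientation; "contact_force": force on the tool from outside, world axes, zero at the start; "moment": the same for the moment, N m; "grip_width": finger opening in mm; "finger_force": force on a finger pad.
Only numpy, scipy, OpenCV 4.12 (cv2) and the standard library are available. Lean on these libraries where they do the work, as an engineer would, in place of code of your own. Each camera call takes 0.05 s, during which the arm holds its last target. There are 200 camera calls.

## Working session

There is one attempt and no reset: what is moved stays moved. The work goes in short steps, Python scripts to look and compute and a shell command to move; the robot and the scene stay as the last step left them, time stands still between calls to the robot, and variables do not carry over. Pictures are saved under pics/ and viewed, at most 14 in all, crops included, and the job is handed in when it is done.

```bash
ls; mkdir -p pics; python3 - <<'E'
from plant import *
import cv2,numpy as np
print(get_obs(),finger_overhang)
for n in ("scene","side"):
    c=capture(n); cv2.imwrite(f"pics/{n}0.png",c["image"][:,:,::-1]); print(n,c["mtx"],c["pose"])
    np.savez(f"{n}0.npz",**{k:c[k] for k in("image","mtx","pose")}); print(c.keys())
c=capture("wrist"); cv2.imwrite("pics/wrist0.png",c["image"][:,:,::-1]); print(c["mtx"],c["pose"])
E
```

```text
pics
{'time': 0.0, 'joint_positions': array([ 9.95011757e-01,  3.42779093e-01,  1.52500382e+00, -3.76042887e-05,
        1.27536869e+00, -1.45995077e-01]), 'dq': array([ 0.00226324, -0.00064963,  0.00014814, -0.0010453 ,  0.00165782,
       -0.00066351]), 'tau': array([ 4.35839211e-04, -4.31261909e+01, -2.44210517e+01,  7.17068324e-02,
        5.62585273e-02, -1.53894198e-04]), 'tool_pos': array([218.53711513, 476.93965372, 237.02028542]), 'tcp_rot': array([-3.14004506e+00, -1.91215726e-04,  2.71181399e+00]), 'contact_force': array([-0.48440392, -0.31521179,  0.02227829]), 'moment': array([-0.0157006 ,  0.01681314, -0.05269978]), 'finger_force': 0.0, 'grip_width': 92.4266081568888} 11.0
scene [[584.80731344   0.         314.356426  ]
 [  0.         584.80731344 237.32857781]
 [  0.           0.           1.        ]] [[-9.03683712e-01  2.82551696e-01 -3.21745689e-01 -1.71498205e+01]
 [-4.28149687e-01 -5.84646210e-01  6.89112947e-01  1.19310511e+03]
 [ 6.60263476e-03  7.60495462e-01  6.49309678e-01  1.18559188e+03]
 [ 0.00000000e+00  0.00000000e+00  0.00000000e+00  1.00000000e+00]]
di
[... 166 characters left out ...]
[[ 9.82555398e-01 -1.47459686e-01  1.13316063e-01  7.18806238e+02]
 [ 1.85747964e-01  8.07933325e-01 -5.59232900e-01 -9.23859277e+02]
 [-9.08751610e-03  5.70525533e-01  8.21229586e-01  1.50639882e+03]
 [ 0.00000000e+00  0.00000000e+00  0.00000000e+00  1.00000000e+00]]
dict_keys(['image', 'mtx', 'pose'])
[[338.01948782   0.         317.50510997]
 [  0.         338.01948782 237.23465857]
 [  0.           0.           1.        ]] [[ 4.17478765e-01 -8.76391829e-01 -2.40101734e-01  1.54791725e+02]
 [ 9.08686529e-01  4.02793206e-01  1.09756207e-01  5.07596987e+02]
 [ 5.21904064e-04 -2.63998097e-01  9.64523060e-01  3.84489121e+02]
 [ 0.00000000e+00  0.00000000e+00  0.00000000e+00  1.00000000e+00]]
```

View pics/scene0.png

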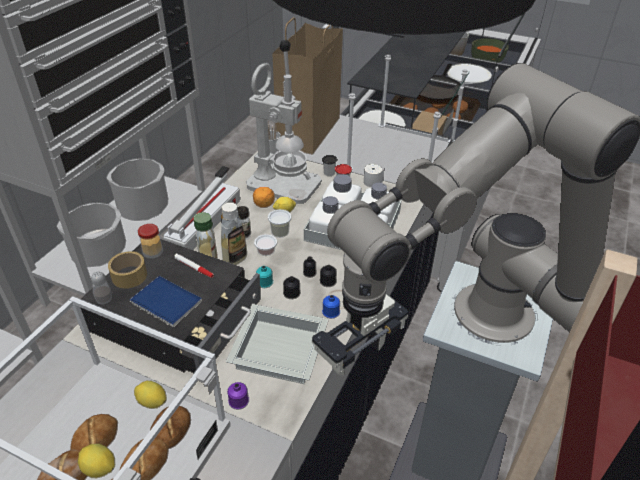

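View pics/side0.png

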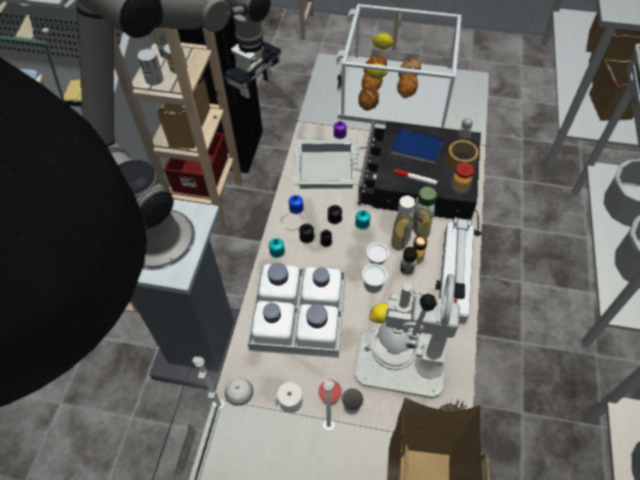

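The side view shows three black pourers at (335,213), (307,233) and (326,238). In the scene view they are at about (291,288), (328,275) and (310,267). Look-alikes in the side view: turquoise (363,219) and (277,246), blue (296,204), purple (340,130). The pan is at (325,163). The caps are at (278,273), (321,275), (271,312) and (317,322). Next I'll check the choice in a close crop.

```bash
cat > h.py <<'E'
import numpy as np, cv2, json
from plant import *
def load(n): return dict(np.load(n+".npz"))
def cap(n,name=None):
    c=capture(n)
    if name: cv2.imwrite(f"pics/{name}.png",c["image"][:,:,::-1])
    return c
def ray(c,uv):
    K=c["mtx"];P=c["pose"]; d=np.array([(uv[0]-K[0,2])/K[0,0],-(uv[1]-K[1,2])/K[1,1],-1.]); d=P[:3,:3]@d
    return P[:3,3],d/np.linalg.norm(d)
def plane(c,uv,z):
    o,d=ray(c,uv); return o+d*(z-o[2])/d[2]
def tri(obs):  # [(c,uv),...]
    A=np.zeros((3,3));b=np.zeros(3);L=[]
    for c,uv in obs:
        o,d=ray(c,uv);M=np.eye(3)-np.outer(d,d);A+=M;b+=M@o;L.append((o,M))
    x=np.linalg.solve(A,b); return x,max(np.linalg.norm(M@(x-o)) for o,M in L)
def proj(c,p):
    P=c["pose"];q=P[:3,:3].T@(np.array(p,float)-P[:3,3]);K=c["mtx"]
    return np.array([K[0,0]*q[0]/-q[2]+K[0,2],K[1,1]*-q[1]/-q[2]+K[1,2]])
def blobs(m,amin=30,amax=1e9):
    n,l,s,ce=cv2.connectedComponentsWithStats(m.astype(np.uint8))
    return [(ce[i].round(1),s[i].tolist()) for i in range(1,n) if amin<s[i,4]<amax],l
E
python3 - <<'E'
from h import *
s=load("side0");f=load("scene0")
im=np.zeros((530,800,3),np.uint8)
a=cv2.resize(s["image"][190:365,235:370],None,fx=3,fy=3,interpolation=cv2.INTER_CUBIC); im[:525,:405]=a
b=cv2.resize(f["image"][150:320,240:410],None,fx=2.3,fy=2.3,interpolation=cv2.INTER_CUBIC); im[:391,408:408+391]=b
cv2.imwrite("pics/comp.png",im[:,:,::-1])
for n,c,(x0,x1,y0,y1) in(("side",s,(240,370,190,350)),("scene",f,(240,410,150,320))):
    g=c["image"].astype(int);mx=g.max(2);mn=g.min(2)
    z=np.zeros(mx.shape,bool);z[y0:y1,x0:x1]=1
    print(n,"black");[print(*r) for r in blobs(z&(mx<55))[0]]
    print(n,"grey");[print(*r) for r in blobs(z&(mx<125)&(mx>=55)&(mx-mn<40),80)[0]]
E
```

```text
side black
[364.5 196.8] [359, 190, 11, 14, 133]
[334.4 214.3] [328, 206, 13, 17, 181]
[306.2 233.2] [300, 225, 14, 18, 202]
[325.6 238.1] [321, 231, 10, 15, 136]
[278.4 281.5] [272, 279, 14, 5, 31]
side grey
[254.3 212.7] [240, 190, 36, 52, 1461]
[246.4 264.5] [240, 243, 19, 53, 580]
[277.5 299.4] [257, 295, 40, 10, 131]
[318.7 302.5] [300, 298, 39, 9, 119]
[270.7 340.1] [250, 334, 42, 11, 227]
[314.7 343.7] [295, 338, 40, 10, 209]
[272.6 347.4] [248, 344, 69, 6, 234]
scene black
[328.2 158.2] [323, 156, 13, 7, 31]
[398.5 196.4] [395, 193, 8, 8, 38]
[243.4 212.8] [240, 207, 8, 12, 79]
[245.3 231. ] [240, 224, 10, 13, 53]
[394.5 273.6] [370, 242, 40, 78, 1599]
[242.6 252.1] [240, 246, 6, 12, 48]
[309.3 267.4] [304, 257, 12, 20, 178]
[327.9 275.9] [320, 265, 16, 21, 252]
[242.3 280.2] [240, 269, 9, 23, 101]
[291.2 287.7] [284, 277, 16, 21, 263]
[364.5 290.3] [359, 285, 12, 11, 93]
[361.7 308.8] [343, 296, 41, 24, 422]
scene grey
[244.4 156.9] [240, 151, 15, 16, 111]
[270.1 162.7] [254, 150, 53, 27, 344]
[330.3 166.1] [322, 155, 28, 21, 223]
[289.5 168. ] [274, 162, 32, 10, 123]
[376.9 178.5] [364, 168, 21, 18, 118]
[366.8 253.7] [304, 172, 106, 148, 3817]
[307.6 195.4] [294, 180, 28, 24, 101]
[342.2 186.6] [334, 181, 18, 11, 141]
[378.1 193.5] [371, 188, 16, 12, 115]
[330.  207.8] [323, 202, 16, 12, 124]
[243.9 237.6] [240, 221, 11, 41, 195]
[280.  229.3] [271, 222, 18, 15, 201]
[249.4 292.7] [240, 267, 21, 53, 513]
[361.7 307.7] [348, 303, 30, 8, 88]
[270.4 316.5] [253, 311, 47, 9, 224]
```

View pics/comp.png

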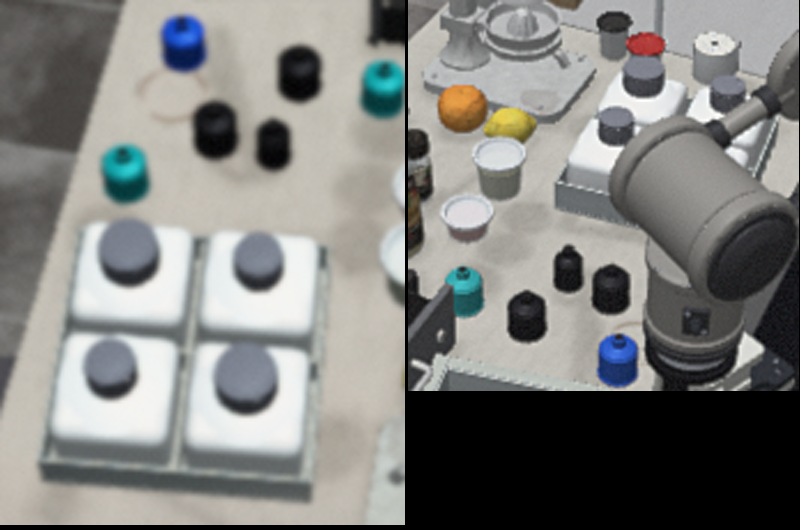

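The crop confirms it. The wide black pourers are at side (334,214) and (306,233), and the narrow one is at side (326,238). The wide caps are at side (278,273) and (317,316), and the narrow caps at (321,277) and (271,312). Both wide jars and one narrow jar get opened.

```bash
python3 - <<'E'
from h import *
s=load("side0");f=load("scene0")
for n,a,b in(("W1",(334.4,214.3),(291.2,287.7)),("W2",(306.2,233.2),(327.9,275.9)),("N",(325.6,238.1),(309.3,267.4))):
    print(n,tri([(s,a),(f,b)]),plane(s,a,25)[:2],plane(f,b,25)[:2])
def bl(c,box):
    g=c["image"].astype(int); x0,x1,y0,y1=box; z=np.zeros(g.shape[:2],bool);z[y0:y1,x0:x1]=1
    m=z&(g[...,2]-g[...,0]>6)&(g.max(2)<150)&(g.max(2)>60); return blobs(m,60)[0]
S=bl(s,(255,345,255,335));F=bl(f,(310,400,170,225))
print(*S,sep="\n");print(*F,sep="\n")
# cap tops: top face ellipse centre; ray to z=128
for ce,st in S: print("S",plane(s,ce,122)[:2])
for ce,st in F: print("F",plane(f,ce,122)[:2])
# pan: light pixels corners - side view
for uv in((301,141),(354,143),(356,184),(296,183)): print("pan rim",plane(s,uv,45))
E
```

```text
W1 (array([527.21428554, 178.40764589,  18.53593919]), np.float64(0.5752255582548407)) [528.56914413 173.87251834] [523.63147549 183.89865465]
W2 (array([454.33928412,  90.97686125,  18.4721308 ]), np.float64(0.5636644271829032)) [456.02083969  86.7367506 ] [451.16125974  96.98603585]
N (array([516.95968219,  83.08407193,  19.34622998]), np.float64(0.46895704228662294)) [518.15715539  79.44745867] [513.91207134  88.35262766]
(array([277.2, 272.3]), [268, 263, 20, 20, 284])
(array([320.2, 275.7]), [313, 268, 16, 16, 172])
(array([315.3, 312.6]), [307, 300, 20, 25, 283])
(array([270.5, 311.6]), [264, 304, 16, 18, 177])
(array([341.4, 180.4]), [334, 174, 17, 17, 173])
(array([377.9, 188.3]), [371, 182, 16, 17, 135])
(array([329.7, 201.8]), [322, 197, 16, 12, 128])
S [ 421.46761796 -122.50606585]
S [ 539.88571358 -111.85254737]
S [ 548.67021192 -225.00311674]
S [ 432.04041141 -243.49079998]
F [ 551.59562595 -223.5264486 ]
F [ 432.48986951 -233.87460034]
F [ 538.87385706 -104.98004484]
pan rim [363.94989368 446.24038579  45.        ]
pan rim [543.17278054 469.02338293  45.        ]
pan rim [578.04230805 291.63457311  45.        ]
pan rim [386.83925719 261.25006957  45.        ]
```

Jars: wide A (422,-121), narrow B (539,-108), wide C (550,-225), narrow D (432,-238). The pan is near (470,368). All of these are within reach. I'll turn the tool to yaw 0, so its axes line up with the world, on the way to jar A.

```bash
python3 -m inch '[0,0,0,-0.0426,0.0195,0,-1, 0,0,0,-0.0426,0.0195,0,-1, 0,0,0,-0.0426,0.0195,0,-1, 0,0,0,-0.0426,0.0195,0,-1, 0,0,0.0822,0,0,0,-1, 0,0,0.0822,0,0,0,-1]'
python3 -m inch '[0,0,0.0822,0,0,0,-1, 0,0,0.0822,0,0,0,-1,0,0,0.0822,0,0,0,-1,0,0,0.0822,0,0,0,-1,0,0,0.0822,0,0,0,-1,0,0,0.0822,0,0,0,-1,0,0,0.0822,0,0,0,-1,0,0,0.0822,0,0,0,-1,0,0,0.0822,0,0,0,-1,0,0,0.0822,0,0,0,-1]'
python3 -m inch '[0,0,0.0822,0,0,0,-1, 0,0,0.0822,0,0,0,-1,0,0,0.0822,0,0,0,-1,0,0,0.0822,0,0,0,-1,0,0,0.0822,0,0,0,-1,0,0,0.0822,0,0,0,-1,0,0,0.0822,0,0,0,-1,0,0,0.0822,0,0,0,-1,0,0,0.0822,0,0,0,-1,0,0,0.0822,0,0,0,-1]'
```

```text
time: 0.65
tool_pos: [370.8, 476.4, 236.5]
tcp_rot: [-3.14, -0.0, 2.457]
contact_force: [-0.5, 0.2, 0.9]
grip_width: 91.9
finger_force: 0.0
time: 1.48
tool_pos: [368.5, 477.1, 237.3]
tcp_rot: [-3.141, 0.001, 1.226]
contact_force: [0.4, -0.5, 0.5]
grip_width: 92.0
finger_force: 0.0
time: 2.32
tool_pos: [368.6, 477.1, 237.3]
tcp_rot: [3.141, 0.001, -0.007]
contact_force: [0.8, -0.5, 0.4]
grip_width: 92.0
finger_force: 0.0
```

```bash
python3 -m inch '[0,0,0,0.0086,0.0478,0,-1,0,0,0,0.0086,0.0478,0,-1,0,0,0,0.0086,0.0478,0,-1,0,0,0,0.0086,0.0478,0,-1,0,0,0,0.0086,0.0478,0,-1,0,0,0,0.0086,0.0478,0,-1,0,0,0,0.0086,0.0478,0,-1,0,0,0,0.0086,0.0478,0,-1,0,0,0,0.0086,0.0478,0,-1,0,0,0,0,0,0,-1]' | head -2
python3 - <<'E'
from h import *
c=cap("wrist","w1"); np.savez("w1.npz",**c)
E
python3 -m inch '[0,0,0,0.0086,0.0478,0,-1,0,0,0,0.0086,0.0478,0,-1,0,0,0,0.0086,0.0478,0,-1,0,0,0,0.0086,0.0478,0,-1,0,0,0,0.0086,0.0478,0,-1,0,0,0,0.0086,0.0478,0,-1,0,0,0,0.0086,0.0478,0,-1,0,0,0,0.0086,0.0478,0,-1,0,0,0,0,0,0,-1,0,0,0,0,0,0,-1]' | head -3
python3 - <<'E'
from h import *
c=cap("wrist","w2"); np.savez("w2.npz",**c)
a=cv2.imread("pics/w1.png");b=cv2.imread("pics/w2.png")
cv2.imwrite("pics/w12.png",cv2.resize(np.hstack([a,b]),(800,300),interpolation=cv2.INTER_AREA))
E
```

```text
time: 3.15
tool_pos: [431.3, 127.5, 237.6]
time: 4.03
tool_pos: [485.4, -173.4, 237.0]
tcp_rot: [-3.141, 0.001, -0.003]
```

View pics/w12.png

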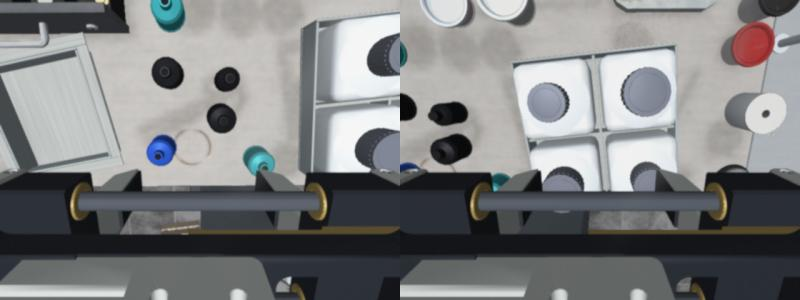

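Left, w1: the pan's front-right corner, W1 at full-frame (267,115), N (363,125) and W2 (354,189), all black, plus blue and turquoise look-alikes. Right, w2: narrow cap B at about (235,165) full-frame and wide cap C at about (395,147), with A and D half hidden by the gripper.

```bash
cat >> h.py <<'E'
def capface(c,uv,half=45,lo=None):
    "bluish-grey lit top face of a cap near uv: centre, mean radius px"
    g=c["image"].astype(int); h,w=g.shape[:2]
    m=(g[...,2]-g[...,0]>5)&(g.max(2)<190)&(g.max(2)>(lo or 75))
    z=np.zeros((h,w),bool); u,v=map(int,uv); z[max(0,v-half):v+half,max(0,u-half):u+half]=1
    m=cv2.morphologyEx((m&z).astype(np.uint8),cv2.MORPH_OPEN,np.ones((5,5)))
    b,l=blobs(m,200); 
    if not b: return None
    ce,st=max(b,key=lambda r:r[1][4]); return ce,st
E
python3 - <<'E'
from h import *
c=load("w2")
for uv in((235,165),(395,147)):
    u,v=uv; print(c["image"][v-44:v+45:8,u].tolist())
    r=capface(c,uv); print(r, plane(c,r[0],128), "diam mm",[np.linalg.norm(plane(c,(r[1][0],r[0][1]),128)-plane(c,(r[1][0]+r[1][2],r[0][1]),128))])
c=load("w1");g=c["image"].max(2)
for n,uv in(("W1",(267,115)),("N",(363,125)),("W2",(354,189))):
    z=np.zeros(g.shape,bool);u,v=uv;z[v-40:v+40,u-40:u+40]=1
    for ce,st in blobs(z&(g<60),200)[0]: print(n,ce,st,plane(c,ce,25))
E
```

```text
[[240, 240, 241], [240, 240, 240], [158, 166, 182], [163, 170, 185], [157, 165, 180], [152, 159, 175], [146, 153, 168], [140, 146, 162], [135, 142, 155], [140, 147, 161], [231, 237, 240], [228, 234, 238]]
(array([235. , 163.8]), [204, 132, 62, 64, 3168]) [ 543.68881901 -110.92711212  128.        ] diam mm [np.float64(46.05360853692208)]
[[236, 239, 240], [136, 143, 157], [136, 143, 157], [136, 143, 157], [136, 142, 156], [135, 141, 155], [133, 139, 154], [132, 139, 153], [132, 137, 151], [130, 136, 150], [130, 135, 150], [225, 232, 236]]
(array([394.1, 146.7]), [355, 108, 79, 79, 4900]) [ 555.49672767 -228.27881152  128.        ] diam mm [np.float64(57.78534274890209)]
W1 [268.2 116.8] [244, 92, 50, 50, 1835] [530.68919899 177.36174176  25.        ]
N [362.9 126.9] [344, 108, 39, 38, 1146] [520.29739931  81.80969994  25.        ]
W2 [354.6 189.4] [331, 166, 47, 46, 1482] [457.11681204  88.88155985  25.        ]
```

Diameters on the z=128 plane come out at 46 and 58 mm, so cap type and height agree. I'll start with the far wide jar C.

```bash
python3 -m inch '[0,0,0,0.0292,0.0229,0,-1,0,0,0,0.0292,0.0229,0,-1,0,0,0,0.0292,0.0229,0,-1,0,0,0,0,0,0,-1,0,0,0,0,0,0,-1]' | head -3
python3 - <<'E'
from h import *
c=cap("wrist","w3"); np.savez("w3.npz",**c); d=load("w2"); o=get_obs()
uv=proj(c,(555.5,-228.3,128)); r=capface(c,uv,50); p=plane(c,r[0],128); print(uv,r,p)
print("tri",tri([(c,r[0]),(d,(394.1,146.7))]), o["tool_pos"],"joints",o["joint_positions"])
print("tcp pix",proj(c,o["tool_pos"]))
E
```

```text
time: 4.5
tool_pos: [555.8, -226.1, 236.8]
tcp_rot: [-3.14, 0.001, 0.001]
[322.22231988 239.51478012] (array([323.5, 237.8]), [288, 203, 72, 71, 3974]) [ 556.90055006 -229.29823073  128.        ]
tri (array([ 555.47202591, -229.38635373,  122.83747513]), np.float64(0.00979248307174896)) [ 555.10864586 -225.76365381  237.1352277 ] joints [-5.14375605e-01  4.81321846e-01  1.30712370e+00  5.29372460e-04
  1.35509429e+00  1.05498556e+00]
tcp pix [319.30651681 302.36255606]
```

```bash
python3 -m inch '[0,0,0,0.0012,0.004,0.04,-1,0,0,0,0,0,0.04,-1,0,0,0,0,0,0.04,-1,0,0,0,0,0,0.04,-1,0,0,0,0,0,0,1,0,0,0,0,0,0,1,0,0,0,0,0,0,1,0,0,0,0,0,0,1,0,0,0,0,0,0,1,0,0,0,0,0,0,1]'
python3 -m inch '[0,0,0,0,0,0,1,0,0,0,0,0,0,1,0,0,0,0,0,0,1,0,0,0,0,0,0,1]'
```

```text
time: 5.38
tool_pos: [556.8, -231.4, 111.5]
tcp_rot: [3.14, -0.003, -0.001]
contact_force: [0.2, 1.2, 7.1]
grip_width: 57.0
finger_force: 30.2
time: 5.72
tool_pos: [556.9, -231.4, 111.6]
tcp_rot: [3.141, -0.003, -0.001]
contact_force: [-0.5, 0.6, 7.3]
grip_width: 56.6
finger_force: 30.0
```

```bash
python3 -m inch '[0,0,0,0,0.003,-0.003,1,0,0,-0.083,0,0,0,1,0,0,-0.083,0,0,0,1,0,0,-0.083,0,0,0,1,0,0,-0.083,0,0,0,1,0,0,-0.083,0,0,0,1]'
python3 -c "
from plant import get_obs;print(get_obs()['moment'])"
```

```text
time: 6.22
tool_pos: [557.2, -231.0, 112.4]
tcp_rot: [-3.139, -0.004, 0.627]
contact_force: [5.4, 10.9, 0.1]
grip_width: 56.6
finger_force: 30.0
[ 1.87751105 -0.92141188 -0.17796259]
```

```bash
python3 -m inch '[0,0,-0.083,0.0015,-0.002,0,1,0,0,-0.083,0,0,0,1,0,0,-0.083,0,0,0,1,0,0,-0.083,0,0,0,1,0,0,-0.083,0,0,0,1,0,0,-0.083,0,0,0,1,0,0,-0.083,0,0,0,1]'
python3 -m inch '[0,0,-0.083,0,0,0,1,0,0,-0.083,0,0,0,1,0,0,-0.083,0,0,0,1,0,0,-0.083,0,0,0,1,0,0,-0.083,0,0,0,1,0,0,-0.083,0,0,0,1,0,0,-0.083,0,0,0,1]'
python3 -m inch '[0,0,0,0,0,-0.005,1,0,0,0,0,0,-0.005,1,0,0,0,0,0,0,1]'
python3 -c "
from plant import get_obs;print(get_obs()['moment'])"
```

```text
time: 6.8
tool_pos: [555.1, -229.3, 111.7]
tcp_rot: [-3.138, -0.004, 1.499]
contact_force: [-2.5, 8.2, 1.2]
grip_width: 56.8
finger_force: 30.0
time: 7.38
tool_pos: [553.4, -229.8, 111.7]
tcp_rot: [-3.14, -0.008, 2.371]
contact_force: [-9.3, 5.6, 4.0]
grip_width: 57.0
finger_force: 30.0
time: 7.63
tool_pos: [553.5, -230.1, 119.2]
tcp_rot: [-3.14, -0.007, 2.365]
contact_force: [-6.6, 3.4, 0.4]
grip_width: 56.3
finger_force: 30.0
[ 0.68007155  1.22101246 -0.00674201]
```

The cap came free after 134° (force near zero on lifting). I'll raise it, carry it to the pan and look.

```bash
python3 -m inch '[0,0,0,0,0,-0.0333,1,0,0,0,0,0,-0.0333,1,0,0,0,0,0,-0.0333,1,0,0,0,0.0375,0.0247,0,1,0,0,0,0.0375,0.0247,0,1,0,0,0,0.0375,0.0247,0,1,0,0,0,0.0375,0.0247,0,1,0,0,0,0.0375,0.0247,0,1,0,0,0,0.0375,0.0247,0,1,0,0,0,0.0375,0.0247,0,1]' 
python3 -m inch '[0,0,0,0.0375,0.0247,0,1,0,0,0,0.0375,0.0247,0,1,0,0,0,0.0375,0.0247,0,1,0,0,0,0.0375,0.0247,0,1,0,0,0,0.0375,0.0247,0,1,0,0,0,0.0375,0.0247,0,1,0,0,0,0.0375,0.0247,0,1,0,0,0,0.0375,0.0247,0,1,0,0,0,0.0375,0.0247,0,1,0,0,0,0,0,0,1]' 
python3 - <<'E'
from h import *
c=cap("wrist","w4"); np.savez("w4.npz",**c)
s=cap("side","s4"); np.savez("s4.npz",**s)
o=np.zeros((400,800,3),np.uint8); o[:300,:400]=cv2.resize(c["image"],(400,300),interpolation=cv2.INTER_AREA)
o[:,400:]=cv2.resize(s["image"][110:360,230:480],(400,400)); cv2.imwrite("pics/c4.png",o[:,:,::-1])
E
```

```text
time: 8.47
tool_pos: [502.7, 15.6, 200.5]
tcp_rot: [3.141, 0.001, 2.364]
contact_force: [1.3, 0.2, -0.2]
grip_width: 56.2
finger_force: 30.0
time: 9.3
tool_pos: [433.9, 335.5, 200.3]
tcp_rot: [3.139, -0.002, 2.369]
contact_force: [0.6, -1.4, -1.0]
grip_width: 56.8
finger_force: 30.0
```

View pics/c4.png

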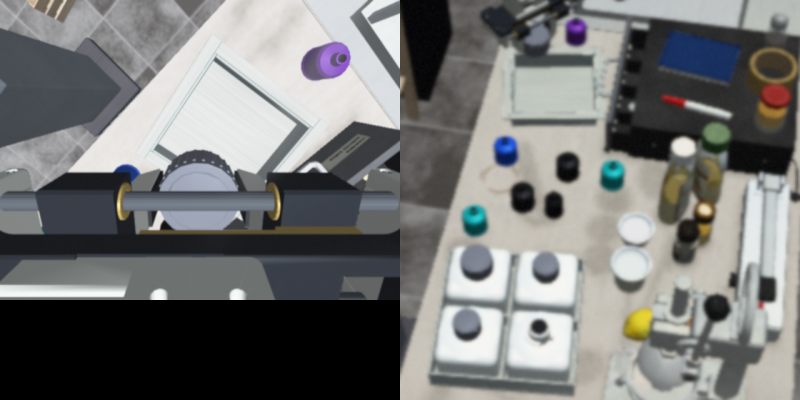

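The cap is in the fingers and the neck of jar C is bare at crop (540,330). The wrist view shows pan rim corners at full-frame (339,61), (523,205) and (224,256).

```bash
python3 - <<'E'
from h import *
c=load("w4");s=load("s4")
for uv in((342,59),(523,203),(224,258)): print(plane(c,uv,45))
f=lambda u,v:(230+(u-400)*.625,110+v*.625)
for uv in((509,50),(602,52),(605,115),(500,121)): print(plane(s,f(*uv),45))
E
```

```text
[349.84565611 447.96329403  45.        ]
[550.44053096 484.46811625  45.        ]
[396.16844062 251.77007091  45.        ]
[354.54321449 443.35932009  45.        ]
[550.32782153 472.67466642  45.        ]
[583.40281997 301.65973021  45.        ]
[378.08740931 248.5043662   45.        ]
```

```bash
python3 -m inch '[0,0,0,-0.0107,0.0157,0,1,0,0,0,0,0,0.0435,1,0,0,0,0,0,0.0435,1,0,0,0,0,0,0.0435,1,0,0,0,0,0,0.0435,1,0,0,0,0,0,0.03,1,0,0,0,0,0,0.0125,1,0,0,0,0,0,0,1]' 
python3 -m inch '[0,0,0,0,0,0,-0.43,0,0,0,0,0,0,-0.43,0,0,0,0,0,0,-0.43,0,0,0,0,0,0,-0.43]'
python3 -m inch '[0,0,0,0,0,-0.04,-0.43,0,0,0,0,0,-0.04,-0.43,0,0,0,0,0,-0.04,-0.43,0,0,0,0,0,-0.04,-1,0,0,0,0,0,-0.04,-1]'
```

```text
time: 10.07
tool_pos: [449.7, 331.4, 24.9]
tcp_rot: [-3.137, -0.001, 2.363]
contact_force: [0.1, 0.3, -0.6]
grip_width: 56.2
finger_force: 30.0
time: 10.4
tool_pos: [451.3, 333.8, 28.5]
tcp_rot: [3.139, 0.001, 2.365]
contact_force: [-0.3, -0.1, 0.1]
grip_width: 65.4
finger_force: 0.0
time: 10.82
tool_pos: [450.3, 333.4, 189.5]
tcp_rot: [3.14, 0.001, 2.365]
contact_force: [0.3, 0.2, 0.0]
grip_width: 74.5
finger_force: 0.0
```

```bash
python3 -m inch '[0,0,0.083,0,0,-0.02,-1,0,0,0.083,0,0,-0.02,-1,0,0,0.083,0,0,0,-1,0,0,0.083,0,0,0,-1,0,0,0.083,0,0,0,-1,0,0,0.083,0,0,0,-1,0,0,0.083,0,0,0,-1,0,0,0.083,0,0,0,-1,0,0,0.083,0,0,0,-1,0,0,0.083,0,0,0,-1]' | head -1
python3 -m inch '[0,0,0.083,0,0,0,-1,0,0,0.083,0,0,0,-1,0,0,0.083,0,0,0,-1,0,0,0.083,0,0,0,-1,0,0,0.083,0,0,0,-1,0,0,0.083,0,0,0,-1,0,0,0.083,0,0,0,-1,0,0,0.083,0,0,0,-1,0,0,0.083,0,0,0,-1]' |head -3
python3 -m inch '[0,0,0,0.025,0.0487,0,-1,0,0,0,0.025,0.0487,0,-1,0,0,0,0.025,0.0487,0,-1,0,0,0,0.025,0.0487,0.03,-1,0,0,0,0,0,0.03,-1,0,0,0,0,0,0,-1]' |head -3
python3 - <<'E'
from h import *
c=cap("wrist","w5"); np.savez("w5.npz",**c);g=c["image"].max(2);o=get_obs();print(o["tool_pos"])
uv=proj(c,(530.7,177.4,25)); print(uv)
for ce,st in blobs((g<60)&(np.arange(480)<290)[:,None],400)[0]: print(ce,st,plane(c,ce,25))
im=c["image"][:,:,::-1].copy(); cv2.imwrite("pics/c5.png",cv2.resize(im,(400,300),interpolation=cv2.INTER_AREA))
E
```

```text
time: 11.65
time: 12.4
tool_pos: [450.4, 333.4, 219.9]
tcp_rot: [-3.141, -0.001, -0.007]
time: 12.9
tool_pos: [522.7, 187.2, 171.7]
tcp_rot: [3.14, 0.006, -0.004]
[522.96512911 188.66115576 173.74185612]
[329.89177914 218.16636116]
[239.1  69.1] [179, 0, 81, 145, 4102] [651.77369436 249.87110107  25.        ]
[66.9 94.1] [40, 60, 52, 70, 2473] [634.13252309 390.07373476  25.        ]
[157.7  93.5] [129, 61, 46, 68, 1755] [634.19033003 316.73639742  25.        ]
[331.2 220.1] [305, 190, 53, 58, 2117] [528.9361866 176.2285349  25.       ]
[409.9 277.5] [393, 264, 44, 26, 638] [473.73798258 102.50922645  25.        ]
[ 84.8 283.2] [13, 276, 134, 14, 1568] [469.57157818 406.93787841  25.        ]
[550.1 283.1] [490, 276, 132, 14, 1577] [467.42166171 -29.25518791  25.        ]
```

View pics/c5.png

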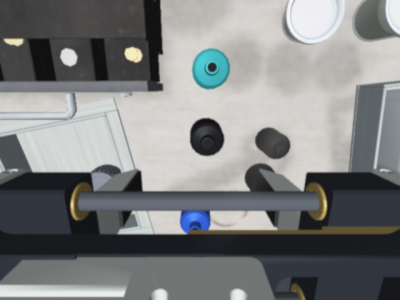

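W1 is at full-frame (331,220), with free room on both sides in y. The first cap stands inside the pan at left, around half-scale (103,172). I'll pin W1's axis from its silhouette edges (foot bead at the top of the image, barrel top at the bottom).

```bash
cat >> h.py <<'E'
BIAS=np.array([-1.9,-1.8,0])  # wrist camera at yaw 0, learnt from cap C
def pourer(c,uv,R,half=45):
    "yaw-0 wrist view, pourer left (-x) of camera: far silhouette edge is the foot, near edge the barrel top"
    g=c["image"].max(2);u,v=map(int,uv);z=np.zeros(g.shape,bool);z[max(0,v-half):v+half,u-half:u+half]=1
    ce,st=max(blobs(z&(g<60),200)[0],key=lambda r:r[1][4])
    x0,y0,w,h,_=st
    top=plane(c,(ce[0],y0),1)[0]-(R+1); bot=plane(c,(ce[0],y0+h),42)[0]+R
    yl=plane(c,(x0,ce[1]),38)[1]; yr=plane(c,(x0+w,ce[1]),38)[1]
    return np.array([(top+bot)/2,(yl+yr)/2]),top-bot,yl-yr,plane(c,ce,35)[:2]
E
python3 - <<'E'
from h import *
c=load("w5"); print(pourer(c,(331,220),23.5)); print(get_obs()["tool_pos"])
c=load("w1"); print(pourer(c,(268,117),23.5),pourer(c,(354,189),23.5,30),pourer(c,(363,127),18.5,27))
E
```

```text
(array([529.87310348, 176.49363917]), np.float64(-3.8043511801014347), np.float64(45.049696200968356), array([531.18681237, 176.6281725 ]))
[522.96512911 188.66115576 173.74185612]
(array([531.18271548, 174.81147928]), np.float64(3.120562132490818), np.float64(48.48153180346091), array([529.91147047, 175.9977493 ])) (array([457.55215501,  90.40458228]), np.float64(-3.929122410963487), np.float64(48.15630124929038), array([458.38275154,  89.97533892])) (array([520.65550702,  82.89976516]), np.float64(1.0120334607120185), np.float64(38.114301968294484), array([519.80833056,  83.09991866]))
```

```bash
python3 -m inch '[0,0,0,0.007,0.0178,0.04,-1,0,0,0,0,0,0.045,-1,0,0,0,0,0,0.045,-1,0,0,0,0,0,0.045,-1,0,0,0,0,0,0.021,-1,0,0,0,0,0,0,1,0,0,0,0,0,0,1,0,0,0,0,0,0,1,0,0,0,0,0,0,1,0,0,0,0,0,0,1]'
python3 -m inch '[0,0,0,0,0,0,1,0,0,0,0,0,0,1,0,0,0,0,0,0,1,0,0,0,0,0,0,1]'
```

```text
time: 13.78
tool_pos: [530.8, 175.9, 20.1]
tcp_rot: [-3.141, -0.004, -0.0]
contact_force: [-0.0, -0.0, -0.3]
grip_width: 63.2
finger_force: 0.0
time: 14.12
tool_pos: [530.0, 175.4, 18.7]
tcp_rot: [-3.141, -0.001, -0.001]
contact_force: [-1.3, 0.2, 6.8]
grip_width: 46.6
finger_force: 30.0
```

```bash
python3 -m inch '[0,0,0,0,0,-0.045,1,0,0,0,0,0,-0.045,1,0,0,0,0,0,-0.045,1,0,0,0,0,0,-0.045,1,0,0,0,0,0,-0.045,1,0,0,0,0,0,0,1]'|tail -3
python3 -m inch '[0,0,0,0.00284,0.0462,0,1,0,0,0,0.00284,0.0462,0,1,0,0,0,0.00284,0.0462,0,1,0,0,0,0.00284,0.0462,0,1,0,0,0,0.00284,0.0462,0,1,0,0,0,0.00284,0.0462,0,1,0,0,0,0.00284,0.0462,0,1,0,0,0,0.00284,0.0462,0,1,0,0,0,0,0,0,1,0,0,0,0,0,0,1]'
python3 - <<'E'
from h import *
c=cap("wrist","w6");np.savez("w6.npz",**c);o=get_obs();print(o["tool_pos"])
print("C neck top px",proj(c,(555+1.9,-231.1+1.8,124)))
cv2.imwrite("pics/c6.png",c["image"][0:400,100:600,::-1])
E
```

```text
contact_force: [0.1, -0.5, -0.2]
grip_width: 46.3
finger_force: 30.0
time: 15.45
tool_pos: [547.1, -122.2, 197.0]
tcp_rot: [-3.141, 0.001, -0.005]
contact_force: [-0.3, 0.5, -0.3]
grip_width: 46.6
finger_force: 30.0
[ 547.08536137 -120.66211565  197.13871518]
C neck top px [477.98044855 238.72444086]
```

View pics/c6.png

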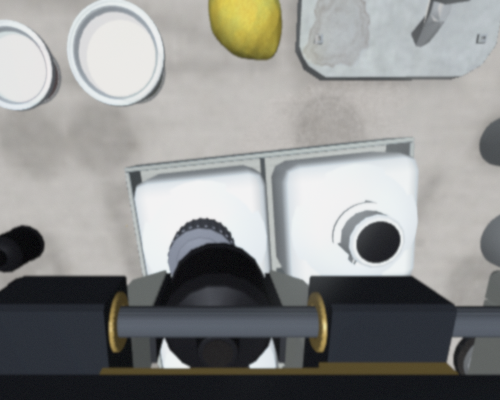

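The bare neck ring of jar C is at full-frame about (477,240), against a prediction of (478,239), so its place is right to about 1 mm. Next check: where the pourer sits in the fingers, from its far silhouette edge.

```bash
python3 - <<'E'
from h import *
c=load("w6");g=c["image"].max(2);t=np.array([547.08,-121.5,197.1])
m=(g<60); cols=range(312,327,3)
rows=[next((v for v in range(215,300) if m[v:v+12,u].all()),None) for u in cols]; print(rows)
for a in(-3,-1.5,0,1.5): print(a,proj(c,t+[a+1.9+24.5,1.8,-17.7]),proj(c,t+[a+1.9+23.5,1.8,-18.7+42]))
# neck
g=c["image"]; m=(g.min(2)<90)&(g.max(2)<110);z=np.zeros(m.shape,bool);z[205:275,440:520]=1
for ce,st in blobs(m&z,200)[0]: print(ce,st,plane(c,ce,124))
E
```

```text
[244, 244, 244, 244, 244]
-3 [314.82501914 243.2514619 ] [313.81070631 275.11282674]
-1.5 [314.80243049 240.41197522] [313.77836018 271.52454628]
0 [314.7797372  237.55933516] [313.74581953 267.91468642]
1.5 [314.75693854 234.69345011] [313.71308259 264.28305193]
[478.  241.7] [457, 222, 43, 40, 1324] [ 554.80651614 -229.5636035   124.        ]
```

```bash
python3 -m inch '[0,0,0,0.0042,0.0459,0,1,0,0,0,0.0042,0.0459,0,1,0,0,0,0.0042,0.0459,0,1,0,0,0,0,0,0.03,1,0,0,0,0,0,0.025,1,0,0,0,0,0,0,1,0,0,0,0,0,0,1]'
python3 -m inch '[0,0,0,0,0,0.006,1,0,0,0,0,0,0.006,1,0,0,0,0,0,0.006,1,0,0,0,0,0,0,1]'
```

```text
time: 16.08
tool_pos: [557.2, -228.7, 153.1]
tcp_rot: [-3.14, 0.003, 0.001]
contact_force: [0.3, -0.5, -0.8]
grip_width: 46.9
finger_force: 30.0
time: 16.42
tool_pos: [557.8, -230.4, 140.4]
tcp_rot: [3.141, -0.001, 0.0]
contact_force: [-2.8, 0.0, 2.6]
grip_width: 46.6
finger_force: 30.0
```

```bash
python3 -m inch '[0,0,0,-0.001,0,0.006,1,0,0,0,0,0,0.006,1,0,0,0,0,0,0,1]'
python3 -m inch '[0,0,0,0,0,0.006,1,0,0,0,0,0,0.004,1,0,0,0,0,0,0.003,1,0,0,0,0,0,0,1]'
```

```text
time: 16.67
tool_pos: [556.4, -230.2, 129.3]
tcp_rot: [-3.141, 0.001, -0.001]
contact_force: [-0.3, -0.3, -0.7]
grip_width: 46.6
finger_force: 30.0
time: 17.0
tool_pos: [555.7, -230.7, 123.1]
tcp_rot: [3.141, 0.001, -0.001]
contact_force: [-16.2, 4.0, 26.6]
grip_width: 47.0
finger_force: 30.0
```

```bash
python3 -m inch '[0,0,0,0,0,-0.002,1,0,0,0,0,0,0,-1,0,0,0,0,0,0,-1,0,0,0,0,0,0,-1,0,0,0,0,0,0,-1,0,0,0,0,0,-0.0475,-1,0,0,0,0,0,-0.0475,-1,0,0,0,0,0,-0.0475,-1]'|tail -3
python3 -m inch '[0,0,0,-0.033,-0.027,0,-1,0,0,0,-0.033,-0.027,0,-1,0,0,0,-0.033,-0.027,0,-1,0,0,0,-0.033,-0.027,0,-1,0,0,0,-0.033,-0.027,0,-1,0,0,0,0,0,0,-1,0,0,0,0,0,0,-1]'
python3 - <<'E'
from h import *
c=cap("wrist","w7");np.savez("w7.npz",**c);o=get_obs();print(o["tool_pos"])
uv=proj(c,(425.5,-122,128)); r=capface(c,uv,50); print(uv,r,plane(c,r[0],128)+BIAS)
cv2.imwrite("pics/c7.png",cv2.resize(c["image"],(400,300))[:,:,::-1])
E
```

```text
contact_force: [0.4, -0.6, 0.4]
grip_width: 88.8
finger_force: 0.0
time: 18.25
tool_pos: [424.4, -121.6, 235.5]
tcp_rot: [3.141, -0.001, 0.0]
contact_force: [0.1, -0.0, 0.2]
grip_width: 91.8
finger_force: 0.0
[ 425.42170639 -122.53354492  235.61470208]
[319.70011692 238.46217855] (array([319.3, 238.5]), [284, 204, 72, 70, 4004]) [ 423.56938153 -123.48703099  128.        ]
```

View pics/c7.png

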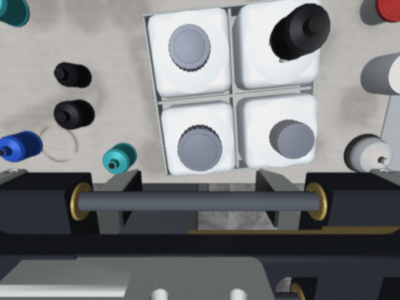

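The pourer stands on jar C at half-scale (300,32). Wide cap A is at half-scale (200,149), exactly where predicted. Now A: grip, twist, test lift.

```bash
python3 -m inch '[0,0,0,-0.002,0.002,0.0389,-1,0,0,0,0,0,0.0389,-1,0,0,0,0,0,0.0389,-1,0,0,0,0,0,0.0389,-1,0,0,0,0,0,0,-1,0,0,0,0,0,0,1,0,0,0,0,0,0,1,0,0,0,0,0,0,1,0,0,0,0,0,0,1,0,0,0,0,0,0,1]'
python3 -m inch '[0,0,0,0,0,0,1,0,0,0,0,0,0,1,0,0,0,0,0,0,1,0,0,-0.083,0,0,0,1,0,0,-0.083,0,0,0,1,0,0,-0.083,0,0,0,1,0,0,-0.083,0,0,0,1,0,0,-0.083,0,0,0,1]'
```

```text
time: 19.13
tool_pos: [424.1, -124.4, 112.0]
tcp_rot: [3.14, -0.003, -0.001]
contact_force: [0.1, 0.4, 0.4]
grip_width: 62.6
finger_force: 0.0
time: 19.8
tool_pos: [424.5, -123.9, 111.7]
tcp_rot: [3.14, -0.002, 0.627]
contact_force: [2.4, 2.0, 5.3]
grip_width: 56.7
finger_force: 30.0
```

```bash
python3 -m inch '[0,0,-0.083,0,0,0,1,0,0,-0.083,0,0,0,1,0,0,-0.083,0,0,0,1,0,0,-0.083,0,0,0,1,0,0,-0.083,0,0,0,1,0,0,-0.083,0,0,0,1,0,0,-0.083,0,0,0,1]'
python3 -m inch '[0,0,-0.083,0,0,0,1,0,0,-0.083,0,0,0,1,0,0,-0.083,0,0,0,1,0,0,-0.083,0,0,0,1,0,0,-0.083,0,0,0,1,0,0,-0.083,0,0,0,1,0,0,-0.083,0,0,0,1]'
python3 -m inch '[0,0,0,0,0,-0.005,1,0,0,0,0,0,-0.005,1,0,0,0,0,0,0,1]'
```

```text
time: 20.38
tool_pos: [423.6, -123.4, 111.6]
tcp_rot: [3.14, -0.001, 1.499]
contact_force: [-1.1, 4.8, 9.3]
grip_width: 56.9
finger_force: 30.0
time: 20.97
tool_pos: [423.1, -123.5, 111.6]
tcp_rot: [3.141, -0.0, 2.371]
contact_force: [-2.4, 4.4, 9.3]
grip_width: 56.4
finger_force: 30.0
time: 21.22
tool_pos: [423.1, -123.8, 119.3]
tcp_rot: [3.141, -0.0, 2.362]
contact_force: [-1.8, 2.7, 1.8]
grip_width: 56.4
finger_force: 30.0
```

```bash
python3 -m inch '[0,0,0,0,0,-0.0333,1,0,0,0,0,0,-0.0333,1,0,0,0,0,0,-0.0333,1,0,0,0,0.03115,0.0344,0,1,0,0,0,0.03115,0.0344,0,1,0,0,0,0.03115,0.0344,0,1,0,0,0,0.03115,0.0344,0,1,0,0,0,0.03115,0.0344,0,1,0,0,0,0.03115,0.0344,0,1,0,0,0,0.03115,0.0344,0,1]' 
python3 -m inch '[0,0,0,0.03115,0.0344,0,1,0,0,0,0.03115,0.0344,0,1,0,0,0,0.03115,0.0344,0,1,0,0,0,0.03115,0.0344,0,1,0,0,0,0.03115,0.0344,0,1,0,0,0,0.03115,0.0344,0,1,0,0,0,0.03115,0.0344,0,1,0,0,0,0,0,0,1,0,0,0,0,0,0,1]'
```

```text
time: 22.05
tool_pos: [434.1, 137.3, 199.0]
tcp_rot: [3.141, 0.001, 2.362]
contact_force: [1.1, 0.3, 0.6]
grip_width: 56.8
finger_force: 30.0
time: 22.8
tool_pos: [444.3, 396.8, 198.0]
tcp_rot: [-3.141, 0.0, 2.366]
contact_force: [-0.0, -1.0, 0.0]
grip_width: 56.9
finger_force: 30.0
```

```bash
python3 -m inch '[0,0,0,0,0,0.0435,1,0,0,0,0,0,0.0435,1,0,0,0,0,0,0.0435,1,0,0,0,0,0,0.0435,1,0,0,0,0,0,0.03,1,0,0,0,0,0,0.011,1,0,0,0,0,0,0,1]' 
python3 -m inch '[0,0,0,0,0,0,-0.43,0,0,0,0,0,0,-0.43,0,0,0,0,0,0,-0.43,0,0,0,0,0,0,-0.43,0,0,0,0,0,-0.04,-0.43,0,0,0,0,0,-0.04,-0.43,0,0,0,0,0,-0.04,-0.43,0,0,0,0,0,-0.04,-1,0,0,0,0,0,-0.04,-1]'
python3 -m inch '[0,0,0.083,0,0,-0.02,-1,0,0,0.083,0,0,-0.02,-1,0,0,0.083,0,0,0,-1,0,0,0.083,0,0,0,-1,0,0,0.083,0,0,0,-1,0,0,0.083,0,0,0,-1,0,0,0.083,0,0,0,-1,0,0,0.083,0,0,0,-1,0,0,0.083,0,0,0,-1,0,0,0.083,0,0,0,-1]' | head -1
python3 -m inch '[0,0,0.083,0,0,0,-1,0,0,0.083,0,0,0,-1,0,0,0.083,0,0,0,-1,0,0,0.083,0,0,0,-1,0,0,0.083,0,0,0,-1,0,0,0.083,0,0,0,-1,0,0,0.083,0,0,0,-1,0,0,0.083,0,0,0,-1,0,0,0.083,0,0,0,-1]' |head -3
python3 - <<'E'
from h import *
c=cap("wrist","w8");np.savez("w8.npz",**c)
cv2.imwrite("pics/c8.png",cv2.resize(c["image"],(400,300))[:,:,::-1])
E
```

```text
time: 23.38
tool_pos: [443.9, 393.5, 24.8]
tcp_rot: [-3.137, -0.001, 2.363]
contact_force: [-1.2, -0.1, -0.8]
grip_width: 56.4
finger_force: 30.0
time: 24.13
tool_pos: [444.5, 395.3, 189.4]
tcp_rot: [3.14, 0.0, 2.365]
contact_force: [0.9, -0.0, 0.6]
grip_width: 74.6
finger_force: 0.0
time: 24.97
time: 25.72
tool_pos: [444.6, 395.4, 219.7]
tcp_rot: [-3.141, -0.001, -0.007]
```

View pics/c8.png

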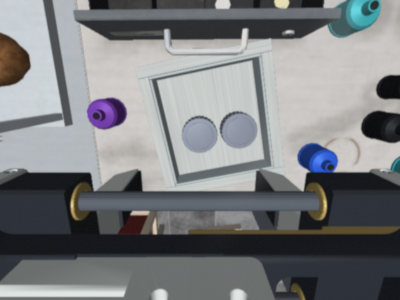

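Both caps stand flat in the pan at half-scale (199,134) and (238,130), and there is room for the third beyond them. Next is W2.

```bash
python3 -m inch '[0,0,0,0.001,0.0466,0,-1,0,0,0,0.001,0.0466,0,-1,0,0,0,0.001,0.0466,0,-1,0,0,0,0.001,0.0466,0,-1,0,0,0,0.001,0.0466,0,-1,0,0,0,0.001,0.0466,0,-1,0,0,0,0.001,0.0466,0,-1,0,0,0,0.001,0.0466,0.03,-1,0,0,0,0,0,0.03,-1,0,0,0,0,0,0,-1]'|head -3
python3 - <<'E'
from h import *
c=cap("wrist","w9");np.savez("w9.npz",**c);print(get_obs()["tool_pos"])
g=c["image"].max(2)
for uv,R in((proj(c,(458,90,25)),23.5),(proj(c,(521,83,25)),18.5)):
    print(uv,pourer(c,uv,R,35))
print([ (ce,st) for ce,st in blobs((g<60)&(np.arange(480)<290)[:,None],400)[0]])
E
```

```text
time: 26.6
tool_pos: [448.6, 97.4, 169.6]
tcp_rot: [3.141, 0.005, -0.002]
[449.6082482   98.64837839 171.41037526]
[327.5113228  217.34479236] (array([457.38190193,  89.53098418]), np.float64(-2.29603103786809), np.float64(44.661274735265295), array([458.97646106,  89.51990852]))
[336.31728684 143.09509426] (array([520.31184396,  81.93861995]), np.float64(-1.639753070958477), np.float64(35.75347404636459), array([520.29232272,  81.92210513]))
[(array([73.8, 27.4]), [0, 0, 147, 52, 6305]), (array([338.3, 144. ]), [316, 122, 45, 45, 1574]), (array([328.4, 218.7]), [302, 188, 53, 60, 2279]), (array([  7.4, 227.9]), [0, 199, 23, 57, 439]), (array([ 85.1, 283.2]), [12, 275, 135, 15, 1590]), (array([548.4, 283.1]), [488, 276, 135, 14, 1600])]
```

```bash
python3 -m inch '[0,0,0,0.008,0.0129,0.04,-1,0,0,0,0,0,0.045,-1,0,0,0,0,0,0.045,-1,0,0,0,0,0,0.045,-1,0,0,0,0,0,0.016,-1,0,0,0,0,0,0,-1,0,0,0,0,0,0,1,0,0,0,0,0,0,1,0,0,0,0,0,0,1,0,0,0,0,0,0,1]'
python3 -m inch '[0,0,0,0,0,0,1,0,0,0,0,0,0,1,0,0,0,0,0,0,1,0,0,0,0,0,0,1,0,0,0,0,0,0,1]'
```

```text
time: 27.48
tool_pos: [458.3, 89.3, 20.9]
tcp_rot: [-3.141, -0.003, -0.0]
contact_force: [-0.0, 0.4, -0.3]
grip_width: 69.8
finger_force: 0.0
time: 27.9
tool_pos: [457.3, 88.9, 19.6]
tcp_rot: [-3.142, -0.0, -0.001]
contact_force: [0.2, -0.4, 5.5]
grip_width: 46.6
finger_force: 30.0
```

```bash
python3 -m inch '[0,0,0,0,0,-0.045,1,0,0,0,0,0,-0.045,1,0,0,0,0,0,-0.045,1,0,0,0,0,0,-0.045,1,0,0,0,0,0,-0.045,1,0,0,0,0,0,0,1]'|tail -3
python3 -m inch '[0,0,0,-0.0067,0.04435,0,1,0,0,0,-0.0067,0.04435,0,1,0,0,0,-0.0067,0.04435,0,1,0,0,0,-0.0067,0.04435,0,1,0,0,0,-0.0067,0.04435,0,1,0,0,0,-0.0067,0.04435,0,1,0,0,0,0,0,0.03,1,0,0,0,0,0,0.026,1,0,0,0,0,0,0,1,0,0,0,0,0,0,1]'
```

```text
contact_force: [0.8, -0.3, -0.3]
grip_width: 46.5
finger_force: 30.0
time: 29.23
tool_pos: [424.0, -123.6, 153.7]
tcp_rot: [-3.14, 0.003, -0.001]
contact_force: [0.1, 0.5, -0.7]
grip_width: 46.4
finger_force: 30.0
```

```bash
python3 -m inch '[0,0,0,0.001,0,0.006,1,0,0,0,0,0,0.006,1,0,0,0,0,0,0.006,1,0,0,0,0,0,0,1]'
```

```text
time: 29.57
tool_pos: [425.4, -123.5, 140.0]
tcp_rot: [-3.142, 0.0, 0.0]
contact_force: [-1.5, -1.0, -1.0]
grip_width: 46.7
finger_force: 30.0
```

```bash
python3 -m inch '[0,0,0,0,0,0.006,1,0,0,0,0,0,0.006,1,0,0,0,0,0,0.004,1,0,0,0,0,0,0.004,1,0,0,0,0,0,0,1]'
python3 -m inch '[0,0,0,0,0,0.001,1,0,0,0,0,0,0,1]'
```

```text
time: 29.98
tool_pos: [424.7, -123.6, 124.3]
tcp_rot: [-3.141, 0.002, -0.0]
contact_force: [-8.7, 2.1, 10.1]
grip_width: 46.3
finger_force: 30.0
time: 30.15
tool_pos: [424.7, -123.6, 124.2]
tcp_rot: [-3.141, 0.001, -0.0]
contact_force: [-11.4, 2.8, 18.8]
grip_width: 46.3
finger_force: 30.0
```

```bash
python3 -m inch '[0,0,0,0,0,-0.002,1,0,0,0,0,0,0,-1,0,0,0,0,0,0,-1,0,0,0,0,0,0,-1,0,0,0,0,0,0,-1,0,0,0,0,0,-0.0475,-1,0,0,0,0,0,-0.0475,-1,0,0,0,0,0,-0.0475,-1,0,0,0,0,0,0,-1]'|tail -3
python3 -m inch '[0,0,0,0.049,-0.005,0,-1,0,0,0,0.049,-0.005,0,-1,0,0,0,0.049,-0.005,0,-1,0,0,0,0,0,0,-1,0,0,0,0,0,0,-1]'
python3 - <<'E'
from h import *
c=cap("wrist","w10");np.savez("w10.npz",**c);o=get_obs();print(o["tool_pos"])
uv=proj(c,(545,-110,128)); r=capface(c,uv,45); print(uv,r,plane(c,r[0],128)+BIAS)
cv2.imwrite("pics/c10.png",cv2.resize(c["image"],(400,300))[:,:,::-1])
E
```

```text
contact_force: [1.2, -1.1, 0.3]
grip_width: 91.0
finger_force: 0.0
time: 31.32
tool_pos: [544.4, -111.6, 237.2]
tcp_rot: [-3.141, 0.001, 0.001]
contact_force: [-1.0, -0.0, -0.3]
grip_width: 91.8
finger_force: 0.0
[ 543.21950515 -111.74755722  237.72147549]
[317.27507848 238.27008592] (array([317.2, 238.4]), [288, 210, 59, 58, 2693]) [ 542.99381694 -111.74082947  128.        ]
```

View pics/c10.png

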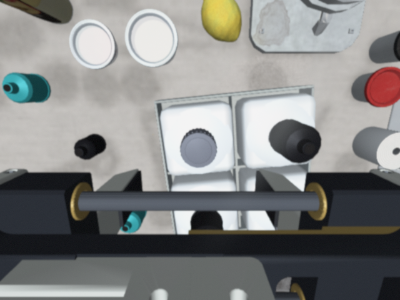

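Narrow cap B is at half-scale (198,149), measured (543.0,-111.7) as predicted. The pourers on A and C stand upright. Now open B.

```bash
python3 -m inch '[0,0,0,-0.001,0,0.0393,-1,0,0,0,0,0,0.0393,-1,0,0,0,0,0,0.0393,-1,0,0,0,0,0,0.0393,-1,0,0,0,0,0,0,-1,0,0,0,0,0,0,1,0,0,0,0,0,0,1,0,0,0,0,0,0,1,0,0,0,0,0,0,1,0,0,0,0,0,0,1]'
python3 -m inch '[0,0,0,0,0,0,1,0,0,0,0,0,0,1,0,0,0,0,0,0,1,0,0,0,0,0,0,1,0,0,0,0,0,0,1,0,0,-0.083,0,0,0,1,0,0,-0.083,0,0,0,1,0,0,-0.083,0,0,0,1,0,0,-0.083,0,0,0,1,0,0,-0.083,0,0,0,1]'
```

```text
time: 32.2
tool_pos: [543.1, -112.2, 114.7]
tcp_rot: [3.141, -0.003, -0.001]
contact_force: [0.4, -0.0, -0.0]
grip_width: 62.9
finger_force: 0.0
time: 33.03
tool_pos: [543.4, -111.8, 113.6]
tcp_rot: [3.14, -0.002, 0.628]
contact_force: [1.5, 1.5, 4.0]
grip_width: 46.7
finger_force: 30.0
```

```bash
python3 -m inch '[0,0,-0.083,0,0,0,1,0,0,-0.083,0,0,0,1,0,0,-0.083,0,0,0,1,0,0,-0.083,0,0,0,1,0,0,-0.083,0,0,0,1,0,0,-0.083,0,0,0,1,0,0,-0.083,0,0,0,1]'
python3 -m inch '[0,0,-0.083,0,0,0,1,0,0,-0.083,0,0,0,1,0,0,-0.083,0,0,0,1,0,0,-0.083,0,0,0,1,0,0,-0.083,0,0,0,1,0,0,-0.083,0,0,0,1,0,0,-0.083,0,0,0,1]'
python3 -m inch '[0,0,0,0,0,-0.005,1,0,0,0,0,0,-0.005,1,0,0,0,0,0,0,1]'
```

```text
time: 33.62
tool_pos: [542.9, -111.8, 113.5]
tcp_rot: [3.14, -0.0, 1.499]
contact_force: [0.9, 2.4, 4.5]
grip_width: 46.7
finger_force: 30.0
time: 34.2
tool_pos: [542.7, -111.8, 113.5]
tcp_rot: [3.141, 0.001, 2.371]
contact_force: [-0.2, 0.9, 3.6]
grip_width: 46.8
finger_force: 30.0
time: 34.45
tool_pos: [542.7, -112.1, 121.8]
tcp_rot: [3.141, 0.001, 2.361]
contact_force: [-0.7, -0.4, 0.2]
grip_width: 46.2
finger_force: 30.0
```

```bash
python3 -m inch '[0,0,0,0,0,-0.0333,1,0,0,0,0,0,-0.0333,1,0,0,-0.0804,0,0,-0.0333,1,0,0,-0.0804,0,0,0,1,0,0,-0.0804,0,0,0,1,0,0,-0.0804,0,0,0,1,0,0,-0.0804,0,0,0,1,0,0,-0.0804,0,0,0,1,0,0,-0.0804,0,0,0,1,0,0,-0.0804,0,0,0,1]' 
python3 -m inch '[0,0,0,-0.00605,0.0465,0,1,0,0,0,-0.00605,0.0465,0,1,0,0,0,-0.00605,0.0465,0,1,0,0,0,-0.00605,0.0465,0,1,0,0,0,-0.00605,0.0465,0,1,0,0,0,-0.00605,0.0465,0,1,0,0,0,-0.00605,0.0465,0,1,0,0,0,-0.00605,0.0465,0,1,0,0,0,-0.00605,0.0465,0,1,0,0,0,-0.00605,0.0465,0,1]' 
python3 -m inch '[0,0,0,-0.00605,0.0465,0,1,0,0,0,-0.00605,0.0465,0,1,0,0,0,-0.00605,0.0465,0,1,0,0,0,0,0,0,1,0,0,0,0,0,0,1]'
```

```text
time: 35.28
tool_pos: [542.3, -112.0, 200.9]
tcp_rot: [3.141, -0.0, -2.951]
contact_force: [0.8, 0.1, -0.0]
grip_width: 46.6
finger_force: 30.0
time: 36.12
tool_pos: [520.0, 264.3, 201.0]
tcp_rot: [-3.142, -0.0, -2.957]
contact_force: [0.7, -0.4, -0.6]
grip_width: 46.7
finger_force: 30.0
time: 36.53
tool_pos: [513.0, 376.6, 200.3]
tcp_rot: [-3.141, -0.001, -2.953]
contact_force: [-0.4, -0.3, -0.9]
grip_width: 46.9
finger_force: 30.0
```

```bash
python3 -m inch '[0,0,0,0,0,0.0435,1,0,0,0,0,0,0.0435,1,0,0,0,0,0,0.0435,1,0,0,0,0,0,0.0435,1,0,0,0,0,0,0.03,1,0,0,0,0,0,0.0125,1,0,0,0,0,0,0,1]' 
python3 -m inch '[0,0,0,0,0,0,-0.26,0,0,0,0,0,0,-0.26,0,0,0,0,0,0,-0.26,0,0,0,0,0,0,-0.26,0,0,0,0,0,-0.04,-0.26,0,0,0,0,0,-0.04,-0.26,0,0,0,0,0,-0.04,-0.26,0,0,0,0,0,-0.04,-1,0,0,0,0,0,-0.04,-1,0,0,0,0,0,-0.04,-1]'
python3 -m inch '[0,0,0.0822,0,0,0,-1,0,0,0.0822,0,0,0,-1,0,0,0.0822,0,0,0,-1,0,0,0.0822,0,0,0,-1,0,0,0.0822,0,0,0,-1,0,0,0.0822,0,0,0,-1,0,0,0.0822,0,0,0,-1,0,0,0.0822,0,0,0,-1,0,0,0.0822,0,0,0,-1,0,0,0.0822,0,0,0,-1]' | head -1
python3 -m inch '[0,0,0.0822,0,0,0,-1,0,0,0.0822,0,0,0,-1,0,0,0.0822,0,0,0,-1,0,0,0.0822,0,0,0,-1,0,0,0.0822,0,0,0,-1,0,0,0.0822,0,0,0,-1,0,0,0.0822,0,0,0,-1,0,0,0.0822,0,0,0,-1,0,0,0.0822,0,0,0,-1,0,0,0.0822,0,0,0,-1]' |head -1
python3 -m inch '[0,0,0.0822,0,0,0,-1,0,0,0.0822,0,0,0,-1,0,0,0.0822,0,0,0,-1,0,0,0.0822,0,0,0,-1,0,0,0.0822,0,0,0,-1,0,0,0.0822,0,0,0,-1,0,0,0.0822,0,0,0,-1,0,0,0,0,0,0,-1]' |head -3
```

```text
time: 37.12
tool_pos: [513.2, 373.0, 25.9]
tcp_rot: [-3.14, -0.004, -2.956]
contact_force: [-0.1, 0.5, -0.2]
grip_width: 46.2
finger_force: 30.0
time: 37.95
tool_pos: [513.7, 374.8, 222.6]
tcp_rot: [3.141, 0.002, -2.954]
contact_force: [0.6, 0.2, -0.3]
grip_width: 73.6
finger_force: 0.0
time: 38.78
time: 39.62
time: 40.28
tool_pos: [513.9, 374.9, 220.8]
tcp_rot: [-3.141, -0.001, -0.004]
```

```bash
python3 -m inch '[0,0,0,-0.0005,0.0445,0,-1,0,0,0,-0.0005,0.0445,0,-1,0,0,0,-0.0005,0.0445,0,-1,0,0,0,-0.0005,0.0445,0,-1,0,0,0,-0.0005,0.0445,0,-1,0,0,0,-0.0005,0.0445,0,-1,0,0,0,-0.0005,0.0445,0,-1,0,0,0,-0.0005,0.0445,0.03,-1,0,0,0,0,0,0.03,-1,0,0,0,0,0,0,-1]'|head -3
python3 - <<'E'
from h import *
c=cap("wrist","w11");np.savez("w11.npz",**c);print(get_obs()["tool_pos"])
g=c["image"].max(2); uv=proj(c,(520.3,82,25)); print(uv,pourer(c,uv,18.5,45))
print(blobs((g<60)&(np.arange(480)<290)[:,None],400)[0])
s=cap("side","s11");np.savez("s11.npz",**s)
o=np.zeros((400,800,3),np.uint8); o[:300,:400]=cv2.resize(c["image"],(400,300),interpolation=cv2.INTER_AREA)
o[:,400:]=cv2.resize(s["image"][110:360,230:480],(400,400)); cv2.imwrite("pics/c11.png",o[:,:,::-1])
E
```

```text
time: 41.12
tool_pos: [508.6, 89.2, 169.6]
tcp_rot: [3.141, 0.006, 0.001]
[509.59215581  90.46991676 171.58782767]
[327.3481109  214.58289553] (array([519.78330161,  81.39893473]), np.float64(-3.0836998287777533), np.float64(34.43362382893815), array([522.19268283,  82.15134821]))
[(array([78.3, 62.9]), [0, 0, 147, 128, 13770]), (array([327.5, 214.8]), [308, 191, 41, 48, 1588]), (array([ 20.1, 215.5]), [0, 194, 38, 47, 1032]), (array([ 84.4, 282.4]), [13, 261, 134, 29, 1680]), (array([549.4, 283.2]), [489, 276, 133, 14, 1560])]
```

View pics/c11.png

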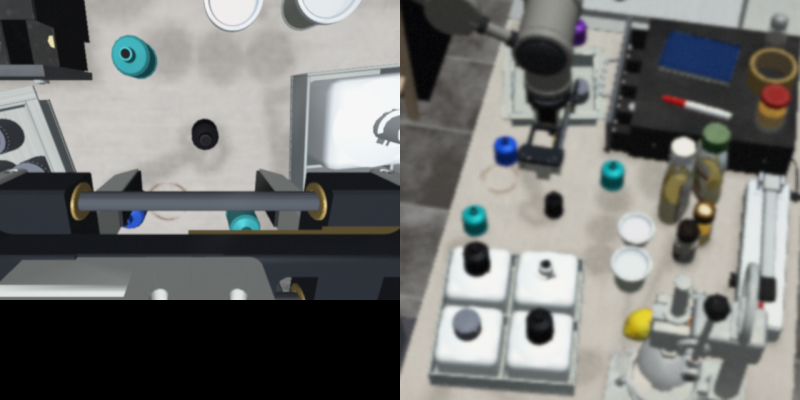

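N stands alone at half-scale (205,134), and jar B's neck is bare. In the side view the pourers on A and C are upright. Now grasp N.

```bash
python3 -m inch '[0,0,0,0.0115,0.0125,0.04,-1,0,0,0,0,0,0.045,-1,0,0,0,0,0,0.045,-1,0,0,0,0,0,0.045,-1,0,0,0,0,0,0.016,-1,0,0,0,0,0,0,-1,0,0,0,0,0,0,1,0,0,0,0,0,0,1,0,0,0,0,0,0,1,0,0,0,0,0,0,1]' | sed -n 2p
python3 -m inch '[0,0,0,0,0,0,1,0,0,0,0,0,0,1,0,0,0,0,0,0,1,0,0,0,0,0,0,1,0,0,0,0,0,0,1,0,0,0,0,0,0,1]'
```

```text
tool_pos: [521.2, 81.4, 21.5]
time: 42.55
tool_pos: [520.0, 81.1, 19.8]
tcp_rot: [-3.142, 0.0, 0.0]
contact_force: [-0.4, 0.4, 1.5]
grip_width: 36.8
finger_force: 30.0
```

```bash
python3 -m inch '[0,0,0,0,0,-0.045,1,0,0,0,0,0,-0.045,1,0,0,0,0,0,-0.045,1,0,0,0,0,0,-0.045,1,0,0,0,0,0,-0.045,1,0,0,0,0,0,0,1]'|tail -3
python3 -m inch '[0,0,0,0.006,0.0483,0,1,0,0,0,0.006,0.0483,0,1,0,0,0,0.006,0.0483,0,1,0,0,0,0.006,0.0483,0,1,0,0,0,0.006,0.0483,0,1,0,0,0,0,0,0.03,1,0,0,0,0,0,0.026,1,0,0,0,0,0,0,1,0,0,0,0,0,0,1]'
```

```text
contact_force: [1.1, 0.7, 0.1]
grip_width: 36.5
finger_force: 30.0
time: 43.8
tool_pos: [543.2, -111.9, 153.8]
tcp_rot: [-3.14, 0.003, 0.0]
contact_force: [-0.0, 0.2, -0.6]
grip_width: 36.7
finger_force: 30.0
```

```bash
python3 -m inch '[0,0,0,0.001,0,0.006,1,0,0,0,0,0,0.006,1,0,0,0,0,0,0.006,1,0,0,0,0,0,0,1]'
```

```text
time: 44.13
tool_pos: [544.5, -111.5, 140.4]
tcp_rot: [-3.141, 0.001, 0.001]
contact_force: [-1.4, 0.7, -0.9]
grip_width: 36.6
finger_force: 30.0
```

```bash
python3 -m inch '[0,0,0,0,0,0.006,1,0,0,0,0,0,0.006,1,0,0,0,0,0,0.004,1,0,0,0,0,0,0.004,1,0,0,0,0,0,0.001,1,0,0,0,0,0,0,1]'
```

```text
time: 44.63
tool_pos: [544.2, -111.7, 124.7]
tcp_rot: [-3.141, 0.001, 0.001]
contact_force: [-8.4, 3.9, 12.0]
grip_width: 36.5
finger_force: 30.0
```

```bash
python3 -m inch '[0,0,0,0,0,0.001,1,0,0,0,0,0,-0.002,1,0,0,0,0,0,0,-1,0,0,0,0,0,0,-1,0,0,0,0,0,0,-1,0,0,0,0,0,0,-1,0,0,0,0,0,-0.0475,-1,0,0,0,0,0,-0.0475,-1,0,0,0,0,0,-0.0475,-1]'|tail -2
python3 -m inch '[0,0,0,-0.045,0.01,-0.02,-1,0,0,0,-0.045,0.01,-0.02,-1,0,0,0,-0.045,0.01,-0.02,-1,0,0,0,0,0,0,-1,0,0,0,0,0,0,-1]'|head -3
python3 - <<'E'
from h import *
c=cap("wrist","w12");np.savez("w12.npz",**c);print(get_obs()["tool_pos"])
s=cap("side","s12");f=cap("scene","f12")
o=np.zeros((520,800,3),np.uint8); o[:300,:400]=cv2.resize(c["image"],(400,300),interpolation=cv2.INTER_AREA)
o[:400,400:]=cv2.resize(s["image"][110:360,230:480],(400,400))
o[305:505,:400]=cv2.resize(f["image"][280:400,210:450],(400,200)); cv2.imwrite("pics/c12.png",o[:,:,::-1])
E
```

```text
grip_width: 78.7
finger_force: 0.0
time: 45.8
tool_pos: [436.5, -136.8, 288.1]
tcp_rot: [3.14, -0.004, -0.001]
[ 437.12774065 -136.52383143  287.14378288]
```

View pics/c12.png

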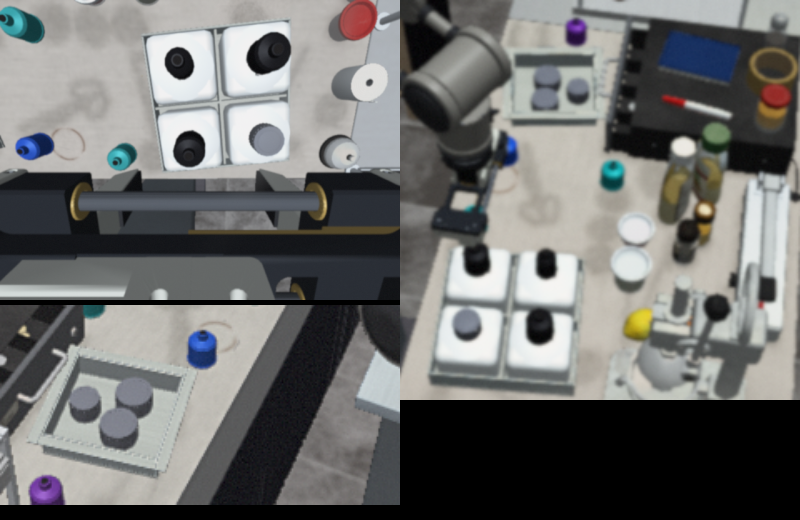

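All three pourers stand on their jars at half-scale (180,62), (268,52) and (190,150). Cap D is still closed, and the three caps lie flat in the level pan. The robot touches nothing, so I'm handing in.

```bash
python3 -c "
from plant import close_job;print(close_job())"
```

```text
the job is handed in; nothing more can be done
None
```

I opened both wide jars and one narrow jar, laid their three caps in the pan and pushed the three black pourers home. The other narrow jar stayed closed, and I handed the job in at about 46 s (no verdict came back).

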